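Slide the water bottle into the pump's bay and shut the retaining bar

TASK

Push the tall water bottle across the bench, standing upright all the way, until it is fully home against the back of the bay on the front of the pump, then push the swinging bar fully shut across the bay's mouth behind it. Only push: never lift or tip the bottle, and leave everything else on the bench where it is.

Things in the scene. Friction and masses are not known exactly. Their poses are not given: they have to be found in the camera images.
- bottle: Tall narrow white bottle, loose, 0.25 to 0.5 kg, standing on the bench. Round body 50 mm in diameter up to 100 mm, then a shoulder to a 26 mm neck at 125 mm, and a grey cap 32 mm across from 195 to 220 mm (top). Origin: centre of its underside; z up its axis. Friction on the bench about 0.5 to 0.72: pushed higher than about 30 mm above the bench it tips.
- pump: Low white pump fixed to the bench, elsewhere and turned up to 0.2 rad in each run: 240 mm wide, 90 mm high, case from x = +37 to +187 mm. Origin and axes are those of bay. The bay on its front is a grey fence 40 mm high, open above and to the front (-x), with the bench as its floor.
- bay (a point): Where the centre of the bottle's underside is when it is home (2 mm off the back stop). x: level, the way the bottle goes in; y: left when looking in; z up. Back stop face at x = +27 mm; side walls 61 mm apart (y = +-30.5) from x = +31 to -14 mm, then flared to about 80 mm apart at x = -36 mm.
- gate (a joint): Angle of the retaining bar, rad: 0 = shut against its stop (the bar points along the bay's -y, across the mouth); it opens about a vertical axis, pointing along the bay's -x at 1.57 and towards +y beyond that; 2.7 at most. It starts at 2.25 to 2.65, stays wherever it is left, and yields to about 1 N at its end.
- gate_hinge (a point): Point on the bar's vertical hinge axis at the bar's mid-height, 40 mm above the bench; in the bay's frame at x = -42, y = +56 mm. The hinge is a knuckle 18 mm in diameter on a post, its top 50 mm above the bench.
- gate_end (a point): Centre of the black ball, 14 mm in diameter, at the free end of the steel bar, 88 mm from the hinge axis and 40 mm above the bench. The bar is round, 10 mm in diameter, level, and clear of the bench by 35 mm. When shut, its inner side is 12 mm clear of the bottle at home.
- pot: Bystander: squat white plastic jar, loose, 58 mm in diameter, 55 mm high. Origin: centre of its underside. Leave alone.
- gallipot: Bystander: small open steel cup, loose, 56 mm in diameter, 45 mm high. Origin: centre of its underside. Leave alone.
- driver: Bystander: screwdriver lying on the bench along its x axis, off to the right. Leave alone.
- collar: Bystander: steel ring 48 mm in diameter, 18 mm high, off to the left. Origin: centre of its underside. Leave alone.
- spray: Bystander: amber bottle 52 mm in diameter, 120 mm high, to the right of the pump. Origin: centre of its underside. Leave alone.
- gloves: Bystander: white glove box with a blue band, 120 by 220 (y) by 75 mm high, to the left of the pump. Origin: centre of its underside. Leave alone.
- tray: Bystander: shallow steel tray 170 by 240 (y) by 35 mm high, far right. Origin: centre of its underside. Leave alone.

How it is judged:
On the way, in this order (a step that is already met when the one before it is completed fails the run):
1. the bottle stands home in the bay while the bar is still open (x of bottle in the frame of bay between -0.009 and 0.006 m and y of bottle in the frame of bay between -0.009 and 0.009 m and angle between bottle's own z axis and vertical below 0.06 rad and height (world z) of bottle below 0.004 m and linear speed of bottle below 0.02 m/s and value of joint gate above 0.5 rad), for 0.2 s.
2. the bar is shut (value of joint gate below 0.1 rad), for 0.2 s.
At the end, for the whole second after the job is handed in: The bottle stands upright (within 0.06 rad) on the bench, at rest, its centre within 9 mm of the bay's home point along and across the bay, and the bar is shut to within 0.1 rad (x of bottle in the frame of bay between -0.009 and 0.006 m and y of bottle in the frame of bay between -0.009 and 0.009 m and angle between bottle's own z axis and vertical below 0.06 rad and height (world z) of bottle below 0.004 m and linear speed of bottle below 0.02 m/s and value of joint gate below 0.1 rad); the robot touches nothing.
It fails at once if the bottle is tipped more than 0.2 rad (11 degrees) (angle between bottle's own z axis and vertical above 0.2 rad).
It fails at once if the bottle is lifted more than 8 mm off the bench (height (world z) of bottle above 0.008 m).
It fails at once if a bystander is moved more than 25 mm (distance of any of pot, gallipot, driver, collar, spray, gloves, tray from where it was at the start of the episode above 0.025 m).
It also fails if it takes over 72 s, if anything falls off the work surface, if the arm or the gripper's body presses on something with over 40 N, if the wrist force passes 120 N, or if a joint passes its speed limit or range.

ROBOT

A 6-joint arm with a two-finger parallel gripper is mounted at the origin on the work surface. World frame = base frame: x ahead of the robot, y to its left, z up, the work surface at z = 0. Lengths are in m, angles in rad, forces in N, time in s.
With the tool pointing down it reaches from about 0.4 to 0.825 m from the base axis. Payload 7 kg.
Tool frame: the origin (TCP) lies at the centre of the arm's flange, where the gripper is bolted on; the fingertips stand 178 mm ahead of it and the grasp point (between the pads) lies ahead of it (tcp_to_grasp is the z of the grasp point in the tool frame, in m); z points along the fingers, x is the direction in which the jaws open and shut, and the axes are right-handed (so a half turn about z gives the same grasp; the last joint's range is limited). The gripper opens to 88 mm and grips with 3 to 60 N. Pads are 19 mm wide; open, the fingers measure 130 mm over their backs; the gripper's body (78 mm by 193 mm) begins 47 mm behind the grasp point.
Start: joints at [1.433, 0.359, 0.012, 0, -1.224, -0.288], TCP at [0.279, 0.615, 0.405] pointing down, gripper open.
Joint ranges: [-3.07, 3.07], [-1.43, 2.12], [-1.02, 1.25], [-3.03, 1.67], [-3.05, -0], [-3.03, 3.03]. Speed limits (rad/s): [2.39, 2.39, 3.01, 3.14, 3.14, 3.14].

INTERFACE

Orientations are given as [roll, pitch, yaw] about the fixed x, y, z axes, in that order (R = Rz(yaw) Ry(pitch) Rx(roll)).
In Python, from station import get_state, grab_frame, job_done, tcp_to_grasp gives the robot as it stands.
- The arm moves only by the tool drive_tool, never from a script. Its argument "moves" is a list of rows, each a list of 7 numbers: the shift along the tool's x, y, z in mm, then the turn, a rotation vector about the tool's x, y, z in degrees, then the closure, from -1 (fully open) to 1 (shut), so that 0 is half open. In form: [[dx, dy, dz, ax, ay, az, claw], ...]. A call has 1 to 12 rows; each row is the pose to reach, as a shift and turn from the pose commanded when the call began, along the tool's axes at that moment; what a row does not reach only later rows make up. A row lasts 1/8 s, in which the tool goes at most 62.5 mm and 10.7 degrees, less where a joint would pass 70% of its speed; a pose out of reach is approached as far as the arm can. A call with a gripper value outside its range is refused whole. The fingers move at their own pace and stop on an object; "grip_force" is the grip in N (left out, the last holds). Time passes only in rows, so rows that repeat a pose let the fingers close. It gives the time, the measured TCP pose, the force and the opening at its end, in the units of the state.
- get_state(): the state, without advancing time (a new reading comes with each control period).
- grab_frame(name): name is "scene" or "top"; returns a dict with "img" (420x560x3 uint8, red, green, blue), "range_z" (420x560 float32, m along the optical axis (not along the pixel's ray), 0 where there is no reading), "fovy" (degrees; the focal length in pixels is half the picture's height over the tangent of half this angle, whatever the lens; pixels are square), "cx", "cy" (the principal point, pixels), "rvec" (rotation vector, rad) and "tvec" (3), from world to camera coordinates, as OpenCV has them. Camera axes: x right, y down, z forward; pixel columns grow to the right and rows downward; lengths in m; the calibration is good to about 2 mm. A picture is of the moment at which its call begins.
- job_done(): hands the job in, once; it reports no verdict.
The state is a dict: "t": time; "q": joint angles; "qd": joint speeds; "joint_efforts": joint torques, N m; "eef_pos": TCP position; "ee_rot": TCP orientation; "force": force on the tool from outside, world axes, zero at the start; "moment": the same for the moment, N m; "width": finger opening in m.
Only numpy, scipy, OpenCV 4.12 (cv2) and the standard library are available. Lean on these libraries where they do the work, as an engineer would, in place of code of your own. Each camera call takes 0.05 s, during which the arm holds its last target. There are 200 camera calls.

## Working session

There is one attempt and no reset: what is moved stays moved. The work goes in short steps, Python scripts to look and compute and a tool call to move; the robot and the scene stay as the last step left them, time stands still between calls to the robot, and variables do not carry over. Pictures are saved under pics/ and viewed, about 8 in all and at most 12, crops included, and the job is handed in when it is done.

Besides the shell and the picture viewer there is one more tool, called after "Request:" as name([rows], argument=value, ...), one row to a line, values as JSON. drive_tool: Moves the arm, as the interface text tells. Its arguments: {"type":"object","properties":{"moves":{"type":"array"},"grip_force":{"type":"number"}},"required":["moves"]}

```bash
ls; mkdir -p pics; cat > h.py <<'E'
import numpy as np, cv2
from station import *
def cam(name):
    f=grab_frame(name); h=f["img"].shape[0]
    fl=h/2/np.tan(np.radians(f["fovy"])/2)
    R=cv2.Rodrigues(np.array(f["rvec"],float))[0]; t=np.array(f["tvec"],float).ravel()
    z=f["range_z"].astype(float); v,u=np.mgrid[:z.shape[0],:z.shape[1]]
    P=np.stack([(u-f["cx"])/fl*z,(v-f["cy"])/fl*z,z],-1)
    W=(P-t)@R; W[z==0]=np.nan
    return f["img"],W
def save(n,img): cv2.imwrite("pics/"+n,img[...,::-1])
E
python3 - <<'E'
from h import *
print(get_state(),tcp_to_grasp)
a,W=cam("top"); b,V=cam("scene")
np.savez("f0.npz",a=a,W=W,b=b,V=V)
save("top0.png",a);save("scene0.png",b)
E
```

```text
pics
{'t': 0.0, 'q': array([ 1.43311309e+00,  3.59395085e-01,  1.11025604e-02, -3.25595073e-04,
       -1.22407833e+00, -2.88092907e-01]), 'qd': array([-0.00151225,  0.00073102,  0.00092828, -0.00033957, -0.00027878,
       -0.00050772]), 'joint_efforts': array([-7.85475295e-04, -5.82718956e+01,  2.93055832e+01,  6.99716449e+00,
        6.88796034e-03, -1.61645589e-04]), 'eef_pos': array([0.27872626, 0.61457658, 0.40374058]), 'ee_rot': array([-3.14143872e+00, -1.59661132e-03, -1.99668347e+00]), 'force': array([ 0.43971297, -0.27194304,  1.15589084]), 'moment': array([ 0.01679177,  0.02906936, -0.00135343]), 'width': 0.0877454530731559} 0.1593
```

View pics/top0.png

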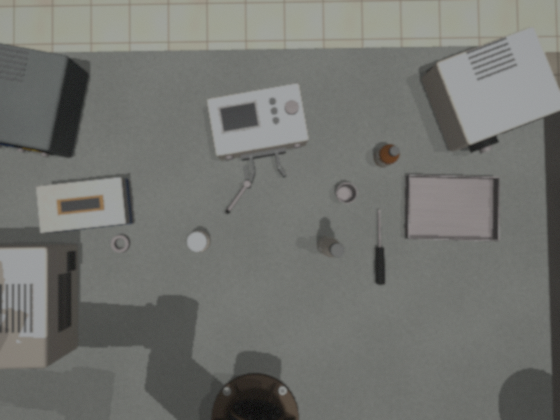

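View pics/scene0.png

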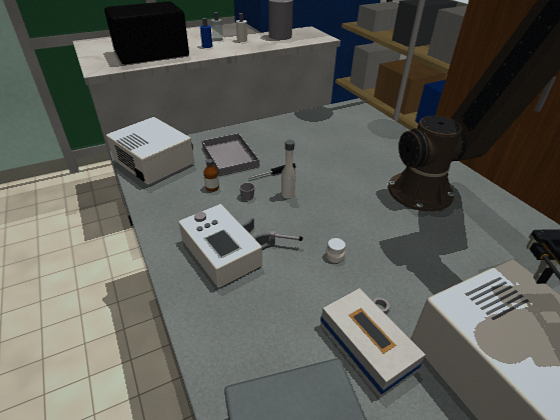

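The top view shows the bottle (base about 325,240), the bay mouth (about 265,165), the bar from its hinge (248,183) to the ball (228,211), the pot (197,240), the gallipot (345,190) and the driver (380,250). Next I'll measure these from depth.

```bash
python3 - <<'E'
import numpy as np,cv2
d=np.load("f0.npz");W=d["W"];V=d["V"]
def reg(x0,x1,y0,y1,W=W): 
    m=np.zeros(W.shape[:2],bool);m[y0:y1,x0:x1]=1;return W[m]
p=reg(200,315,75,165);q=p[(p[:,2]>.08)&(p[:,2]<.1)]
r=cv2.minAreaRect((q[:,:2]*1000).astype(np.float32));print("pump top",len(q),r,cv2.boxPoints(r),np.median(q[:,2]))
for n,(x0,x1,y0,y1),(a,b) in [("bottle cap",(310,355,210,265),(.19,.23)),("bottle body",(310,355,210,265),(.02,.12)),("pot",(180,215,222,258),(.045,.065)),("galli",(330,360,175,208),(.035,.055)),("driver",(370,390,205,290),(.006,.05)),("ballbar",(220,262,176,218),(.02,.06)),("collar",(105,135,230,255),(.01,.03))]:
    p=reg(x0,x1,y0,y1);p=p[(p[:,2]>a)&(p[:,2]<b)]
    print(n,len(p),p.mean(0),np.nanmin(p,0),np.nanmax(p,0))
    if n=="ballbar": print(np.round(p[np.argsort(p[:,0])][::4],3))
p=reg(240,295,150,185);p=p[(p[:,2]>.015)&(p[:,2]<.06)];print("fence",np.round(p[::3],3))
p=reg(275,300,140,205,V);p=p[(p[:,2]>.19)&(p[:,2]<.23)];print("cap scene",len(p),p.mean(0),p.min(0),p.max(0))
p=reg(275,300,140,205,V);p=p[(p[:,2]>.02)&(p[:,2]<.09)];print("body scene",len(p),p.mean(0),p.min(0),p.max(0))
np.set_printoptions(precision=3,suppress=True)
print("bench",np.nanmedian(reg(280,310,250,300),0), "px", W[240,200]-W[240,201])
E
```

```text
pump top 5399 ((783.1074829101562, -18.451126098632812), (151.2053680419922, 240.28884887695312), 9.118682861328125) [[ 689.4198    88.19342]
 [ 727.50073 -149.0587 ]
 [ 876.79517 -125.09567]
 [ 838.71423  112.15645]] 0.08936483195025104
bottle cap 175 [ 0.45723147 -0.1953193   0.21889482] [ 0.44084396 -0.21102792  0.19387482] [ 0.47192413 -0.18075084  0.22466041]
bottle body 202 [ 0.46148789 -0.18500637  0.09628144] [ 0.43169225 -0.21741129  0.02377704] [ 0.48165657 -0.1710535   0.11974668]
pot 316 [0.47351978 0.14311134 0.05475202] [0.44843143 0.11844183 0.04513027] [0.49801736 0.167497   0.06079105]
galli 107 [ 0.59639534 -0.25329584  0.04320962] [ 0.56862738 -0.27549613  0.03503823] [ 0.62139513 -0.22213375  0.051257  ]
driver 447 [ 0.41982007 -0.33814043  0.02111979] [ 0.35276716 -0.37003491  0.00630666] [ 0.55033613 -0.31806334  0.03050687]
ballbar 191 [0.59551096 0.03150071 0.04436508] [ 0.54646233 -0.00476889  0.02032333] [0.64503691 0.06937295 0.05391165]
[[ 0.546  0.063  0.048]
 [ 0.549  0.061  0.049]
 [ 0.549  0.069  0.044]
 [ 0.552  0.064  0.044]
 [ 0.554  0.066  0.045]
 
[... 4386 characters left out ...]
 0.026]
 [ 0.644 -0.088  0.022]
 [ 0.641 -0.003  0.042]
 [ 0.639  0.003  0.036]
 [ 0.638  0.009  0.015]
 [ 0.636 -0.     0.039]
 [ 0.633  0.003  0.041]
 [ 0.629  0.015  0.05 ]
 [ 0.629  0.007  0.051]
 [ 0.63  -0.     0.041]
 [ 0.626  0.012  0.054]
 [ 0.63   0.004  0.022]
 [ 0.624  0.018  0.051]
 [ 0.624  0.01   0.047]
 [ 0.622  0.021  0.05 ]
 [ 0.622  0.013  0.05 ]
 [ 0.621  0.005  0.05 ]]
cap scene 96 [ 0.4621467  -0.19068941  0.20991746] [ 0.44391015 -0.2117274   0.19005389] [ 0.47556303 -0.17977544  0.22069708]
body scene 255 [ 0.46084026 -0.20208672  0.05156318] [ 0.35634873 -0.34842466  0.02003678] [ 0.485121   -0.16963112  0.08935665]
bench [ 0.379 -0.113  0.   ] px [0.    0.003 0.   ]
```

```bash
cat >> h.py <<'E'
from scipy.spatial.transform import Rotation as Ro
BAY=np.array([.672,-.0363]);PSI=.159
def bay2w(x,y): c,s=np.cos(PSI),np.sin(PSI); return BAY+np.array([c*x-s*y,s*x+c*y])
def w2bay(p): c,s=np.cos(PSI),np.sin(PSI); d=np.array(p[:2])-BAY; return np.array([c*d[0]+s*d[1],-s*d[0]+c*d[1]])
def pose(tip,phi,th):
    R=np.array([[-np.sin(phi),np.cos(th)*np.cos(phi),np.sin(th)*np.cos(phi)],[np.cos(phi),np.cos(th)*np.sin(phi),np.sin(th)*np.sin(phi)],[0,np.sin(th),-np.cos(th)]])
    return np.array(tip)-.178*R[:,2],R
def rel(p,R,s=None):
    s=s or get_state(); R0=Ro.from_euler('xyz',s["ee_rot"]).as_matrix()
    d=R0.T@(np.array(p)-s["eef_pos"])*1000; r=Ro.from_matrix(R0.T@R).as_rotvec(degrees=True)
    return np.round(np.r_[d,r],1).tolist()
def tipof(s): return s["eef_pos"]+.178*Ro.from_euler('xyz',s["ee_rot"]).as_matrix()[:,2]
E
python3 - <<'E'
from h import *
ph,th=np.radians(46.2),np.radians(38)
p,R=pose([.408,-.246,.13],ph,th)
print("C",p,rel(p,R))
R0=Ro.from_euler('xyz',get_state()["ee_rot"]).as_matrix()
print("A",rel([.46,.28,.45],R0)); print("B",rel([.46,-.08,.45],R0))
E
```

```text
C [ 0.33214959 -0.32509607  0.27026591] [833.4, -436.9, 134.8, -25.6, -36.1, 104.8]
A [229.8, -303.3, -45.8, 0.0, 0.0, 0.0]
B [557.7, -452.0, -45.3, 0.0, 0.0, 0.0]
```

Request:
drive_tool([
  [230,-300,-45,0,0,50,0.18],
  [230,-300,-45,0,0,50,0.18],
  [230,-300,-45,0,0,50,0.18],
  [230,-300,-45,0,0,50,0.18],
  [230,-300,-45,0,0,50,0.18],
  [230,-300,-45,0,0,50,0.18],
  [560,-450,-45,0,0,105,0.18],
  [560,-450,-45,0,0,105,0.18],
  [560,-450,-45,0,0,105,0.18],
  [560,-450,-45,0,0,105,0.18],
  [560,-450,-45,0,0,105,0.18],
  [560,-450,-45,0,0,105,0.18],
])

```text
t: 1.6
eef_pos: [0.4566, -0.0832, 0.4497]
ee_rot: [3.141, 0.0, 2.451]
force: [1.8, 0.9, 0.0]
width: 0.0359
```

```bash
python3 - <<'E'
from h import *
s=get_state();print(s)
p,R=pose([.408,-.246,.15],np.radians(46.2),np.radians(38))
print("C",p,rel(p,R))
E
```

```text
{'t': 1.6, 'q': array([ 2.45658860e-01, -2.63839439e-02, -3.56978407e-01, -1.30279436e-04,
       -1.23984209e+00, -9.36481335e-01]), 'qd': array([-9.97626947e-01,  1.15041746e-01,  1.08195899e-01,  2.52771392e-04,
        6.67780807e-03,  8.78369475e-01]), 'joint_efforts': array([  5.85751757, -29.80241954,  28.20464909,   6.85805306,
        -0.27518853,  -2.39480227]), 'eef_pos': array([ 0.45663757, -0.08322172,  0.44973896]), 'ee_rot': array([3.14122984e+00, 1.13956528e-04, 2.45072785e+00]), 'force': array([1.82136784, 0.87429609, 0.04956147]), 'moment': array([ 0.1241612 , -0.24137304,  0.02553997]), 'width': 0.03591339280680446}
C [ 0.33214959 -0.32509607  0.29026591] [-58.2, -265.8, 159.4, -38.0, -1.4, 4.1]
```

Request:
drive_tool([
  [-58,-266,30,-38,-1.4,4.1,0.18],
  [-58,-266,30,-38,-1.4,4.1,0.18],
  [-58,-266,30,-38,-1.4,4.1,0.18],
  [-58,-266,30,-38,-1.4,4.1,0.18],
  [-58,-266,30,-38,-1.4,4.1,0.18],
  [-58,-266,30,-38,-1.4,4.1,0.18],
  [-58,-266,159,-38,-1.4,4.1,0.18],
  [-58,-266,159,-38,-1.4,4.1,0.18],
  [-58,-266,159,-38,-1.4,4.1,0.18],
  [-58,-266,159,-38,-1.4,4.1,0.18],
  [-58,-266,159,-38,-1.4,4.1,0.18],
])

```text
t: 2.98
eef_pos: [0.3342, -0.3239, 0.2933]
ee_rot: [2.478, 0.004, 2.381]
force: [-0.7, 0.0, 0.3]
width: 0.0358
```

```bash
python3 - <<'E'
from h import *
s=get_state();print(s["q"],s["eef_pos"],s["ee_rot"],tipof(s))
p,R=pose([.408,-.246,.015],np.radians(46.2),np.radians(38))
print("D",p,rel(p,R))
a,W=cam("top");b,V=cam("scene")
save("m1.png",np.vstack([a[150:360,150:470],b[100:310,180:500]]).repeat(2,0).repeat(2,1)[:,:800][::1])
P=W[200:275,300:370].reshape(-1,3);P=P[(P[:,2]>.2)&(P[:,2]<.23)];print(len(P),P.mean(0),P.min(0),P.max(0))
E
```

```text
[-0.72899879  0.19716136 -0.31010906 -0.7372543  -1.15621072  0.31030283] [ 0.33418847 -0.3239006   0.29328447] [2.47828848 0.00422669 2.38078198] [ 0.4101872  -0.24492941  0.15302848]
D [ 0.33214959 -0.32509607  0.15526591] [1.2, -86.8, 107.4, 0.0, 0.1, 0.3]
173 [ 0.45714671 -0.19547667  0.21885963] [ 0.44117655 -0.21076009  0.20064584] [ 0.47202636 -0.18108949  0.22539156]
```

Request:
drive_tool([
  [1,-43,54,0,0,0.3,0.18],
  [1,-87,107,0,0,0.3,0.18],
  [1,-87,107,0,0,0.3,0.18],
  [1,-87,107,0,0,0.3,0.18],
  [1,-87,107,0,0,0.3,0.18],
  [1,-87,107,0,0,0.3,0.18],
])

```text
t: 3.82
eef_pos: [0.3314, -0.3252, 0.1549]
ee_rot: [2.478, 0.001, 2.376]
force: [-0.0, 0.2, 1.0]
width: 0.0358
```

```bash
python3 - <<'E'
from h import *
s=get_state();print(s["q"],s["eef_pos"],s["force"],tipof(s))
a,W=cam("top");b,V=cam("scene")
save("m2.png",np.vstack([cv2.resize(a[180:330,260:460],None,fx=2,fy=2),cv2.resize(b[120:270,220:420],None,fx=2,fy=2)]))
P=W[200:275,300:370].reshape(-1,3);P=P[(P[:,2]>.2)&(P[:,2]<.23)];print(len(P),P.mean(0))
# push: tip from 70 behind -> 25 behind of target .598,-.048
u=np.array([np.cos(np.radians(46.2)),np.sin(np.radians(46.2))])
for d in (-.035,-.02,.05,.12,.16,.178): 
  p,R=pose([*(np.array([.457,-.195])+u*d),.016],np.radians(46.2),np.radians(38)); print(d,rel(p,R,s))
E
```

```text
[-0.7675523   0.4249117  -0.38326595 -0.84661192 -0.96534256  0.57429916] [ 0.33135173 -0.32519244  0.15494016] [-0.03890373  0.16284265  0.99667475] [ 0.40738496 -0.24621463  0.0147066 ]
172 [ 0.45719579 -0.19550358  0.21922863]
-0.035 [-0.5, 29.5, 21.3, 0.0, 0.1, -0.0]
-0.02 [-0.5, 41.3, 30.6, 0.0, 0.1, -0.0]
0.05 [-0.4, 96.4, 73.7, 0.0, 0.1, -0.0]
0.12 [-0.4, 151.6, 116.8, 0.0, 0.1, -0.0]
0.16 [-0.3, 183.1, 141.4, 0.0, 0.1, -0.0]
0.178 [-0.3, 197.3, 152.5, 0.0, 0.1, -0.0]
```

View pics/m2.png

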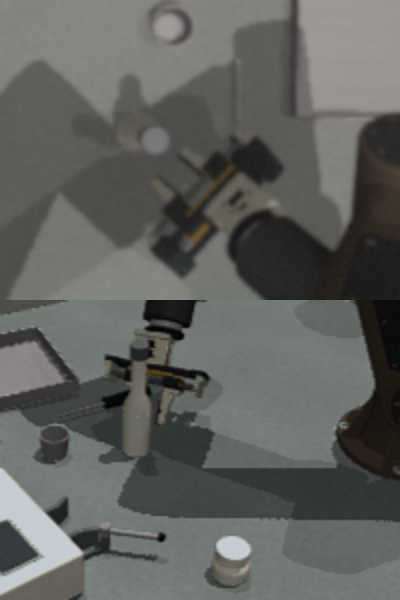

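The picture shows the two fingertips behind the bottle's base, pointing at it, with the driver clear. Pushing now.

Request:
drive_tool([
  [0,20,15,0,0,0,0.18],
  [0,31,23,0,0,0,0.18],
  [0,35,26,0,0,0,0.18],
  [0,39,29,0,0,0,0.18],
  [0,43,32,0,0,0,0.18],
  [0,47,35,0,0,0,0.18],
  [0,51,38.5,0,0,0,0.18],
  [0,55,42,0,0,0,0.18],
  [0,60,45.5,0,0,0,0.18],
  [0,65,49.5,0,0,0,0.18],
  [0,70,53.5,0,0,0,0.18],
  [0,73,55.5,0,0,0,0.18],
])

```text
t: 5.42
eef_pos: [0.3943, -0.2582, 0.1539]
ee_rot: [2.478, -0.004, 2.376]
force: [-3.2, -3.5, 1.1]
width: 0.0359
```

```bash
cat >> h.py <<'E'
def cap(W):
    m=(W[...,2]>.205)&(W[...,2]<.226)&(W[...,0]>.42)&(W[...,0]<.72)&(W[...,1]>-.25)&(W[...,1]<.05)
    n,l,st,c=cv2.connectedComponentsWithStats(m.astype(np.uint8)); i=1+np.argmax(st[1:,4]); P=W[l==i]
    return len(P),P.mean(0),P.min(0),P.max(0)
E
python3 - <<'E'
from h import *
s=get_state();print(s["eef_pos"],s["force"],tipof(s))
a,W=cam("top");print(cap(W))
b,V=cam("scene")
save("m3.png",cv2.resize(b[100:290,200:440],None,fx=2.5,fy=2.5))
u=np.array([np.cos(np.radians(46.2)),np.sin(np.radians(46.2))])
for d in (.03,.06,.12,.178): 
  p,R=pose([*(np.array([.457,-.195])+u*d),.016],np.radians(46.2),np.radians(38)); print(d,rel(p,R,s))
E
```

```text
[ 0.39433969 -0.25824833  0.15386713] [-3.20894089 -3.51554646  1.06261889] [ 0.46990251 -0.17882486  0.013631  ]
(165, array([ 0.48657925, -0.16098946,  0.21969996]), array([ 0.47236024, -0.17615658,  0.20664139]), array([ 0.50123706, -0.14602899,  0.22472243]))
0.03 [-1.4, 8.9, 3.9, 0.0, -0.1, -0.2]
0.06 [-1.4, 32.5, 22.4, 0.0, -0.1, -0.2]
0.12 [-1.3, 79.8, 59.3, 0.0, -0.1, -0.2]
0.178 [-1.2, 125.5, 95.1, 0.0, -0.1, -0.2]
```

View pics/m3.png

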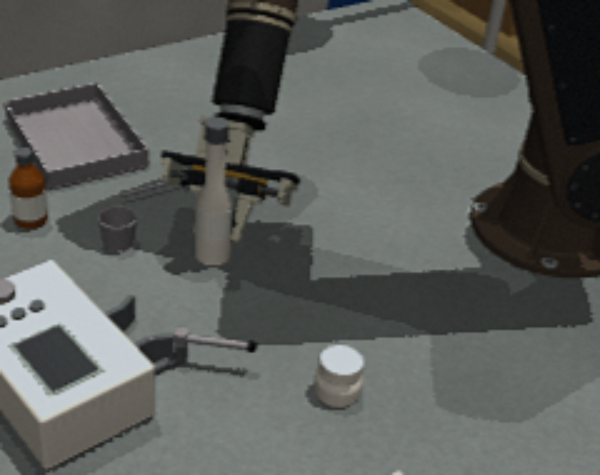

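Request:
drive_tool([
  [0,4,2,0,0,0,0.18],
  [0,10,6,0,0,0,0.18],
  [0,17,11.5,0,0,0,0.18],
  [0,24,17,0,0,0,0.18],
  [0,31,22,0,0,0,0.18],
  [0,38,27.5,0,0,0,0.18],
  [0,45,33,0,0,0,0.18],
  [0,52,38,0,0,0,0.18],
  [0,59,43.5,0,0,0,0.18],
  [0,66,49,0,0,0,0.18],
  [0,73,54,0,0,0,0.18],
  [0,80,59.5,0,0,0,0.18],
])

```text
t: 7.02
eef_pos: [0.4638, -0.1864, 0.1564]
ee_rot: [2.478, -0.003, 2.376]
force: [-1.6, -3.1, -0.5]
width: 0.0359
```

```bash
python3 - <<'E'
from h import *
s=get_state();print(s["eef_pos"],s["force"],tipof(s))
a,W=cam("top");c=cap(W);print(c,w2bay(c[1]))
u=np.array([np.cos(np.radians(46.2)),np.sin(np.radians(46.2))])
for d in (.15,.178): 
  p,R=pose([*(np.array([.457,-.195])+u*d),.016],np.radians(46.2),np.radians(38)); print(d,rel(p,R,s))
E
```

```text
[ 0.46380317 -0.18643875  0.1564382 ] [-1.59680911 -3.06908321 -0.48737287] [ 0.53945452 -0.10709523  0.01620454]
(166, array([ 0.5642124 , -0.08068815,  0.22043497]), array([ 0.54894403, -0.095393  ,  0.20519014]), array([ 0.58006134, -0.06613093,  0.22493943])) [-0.113456   -0.02676213]
0.15 [-1.0, 23.2, 18.3, 0.0, -0.1, -0.2]
0.178 [-0.9, 45.2, 35.6, 0.0, -0.1, -0.2]
```

```bash
python3 - <<'E'
from h import *
a,W=cam("top");s=get_state();c=cap(W);print(s["t"],s["eef_pos"],tipof(s),c[1],w2bay(c[1]),s["force"])
b,V=cam("scene")
save("m4.png",np.vstack([cv2.resize(a[140:260,190:370],None,fx=2.5,fy=2.5),cv2.resize(b[130:250,220:400],None,fx=2.5,fy=2.5)]))
E
```

```text
7.125 [ 0.46420068 -0.18598791  0.15658142] [ 0.53989433 -0.10652009  0.016441  ] [ 0.566596   -0.07827156  0.22031482] [-0.11071984 -0.02475343] [-1.09689725 -1.15517031 -1.2759435 ]
```

View pics/m4.png

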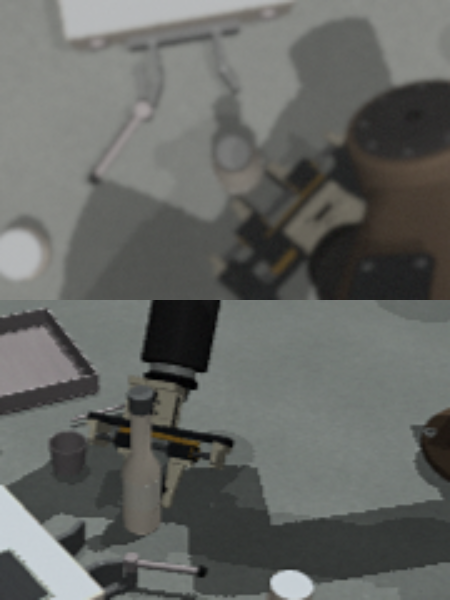

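The picture shows the bottle standing about 12 mm further ahead of the fingers than at the last step. I need to check it is not leaning.

```bash
cat >> h.py <<'E'
def axis(V,c):
    """slices of visible bottle surface: mean offset per height, plus fitted centre (circle r by height)"""
    from scipy.optimize import least_squares
    P=V[np.isfinite(V[...,2])]; P=P[np.hypot(P[:,0]-c[0],P[:,1]-c[1])<.06]
    o=[]
    for z0,z1,r in((.045,.095,.025),(.135,.19,.013),(.197,.217,.016)):
        Q=P[(P[:,2]>z0)&(P[:,2]<z1)]; 
        f=least_squares(lambda x:np.hypot(*(Q[:,:2]-x).T)-r,c[:2],loss='soft_l1',f_scale=.002); o.append(np.r_[f.x,len(Q)])
    return np.round(o,4)
E
python3 - <<'E'
from h import *
a,W=cam("top");b,V=cam("scene");c=cap(W);print(get_state()["t"],c[1]);print(axis(V,c[1]))
d=np.load("f0.npz");print("start",axis(d["V"],cap(d["W"])[1]))
E
```

```text
7.275 [ 0.56107307 -0.08291084  0.22036828]
[[ 5.560e-01 -9.040e-02  2.220e+02]
 [ 5.576e-01 -8.950e-02  1.120e+02]
 [ 5.582e-01 -8.950e-02  6.100e+01]]
start [[  0.4585  -0.1983 158.    ]
 [  0.4582  -0.1985 110.    ]
 [  0.4582  -0.1981  46.    ]]
```

The bottle was rocking slightly, since the cap swings several mm. I'll let it settle, then push lower and slower.

Request:
drive_tool([
  [0,0,0,0,0,0,0.18],
  [0,0,0,0,0,0,0.18],
  [0,0,0,0,0,0,0.18],
  [0,0,0,0,0,0,0.18],
  [0,0,0,0,0,0,0.18],
  [0,0,0,0,0,0,0.18],
])

```text
t: 8.02
eef_pos: [0.4634, -0.1868, 0.1564]
ee_rot: [2.478, -0.003, 2.376]
force: [-1.6, 0.1, -0.9]
width: 0.036
```

```bash
python3 - <<'E'
from h import *
for i in range(2):
  a,W=cam("top");c=cap(W);print(get_state()["t"],c[1])
b,V=cam("scene");print(axis(V,c[1]));s=get_state();print(tipof(s),s["force"],w2bay(c[1]))
u=np.array([np.cos(np.radians(46.2)),np.sin(np.radians(46.2))])
for d in (.13,.150,.178): 
  p,R=pose([*(np.array([.457,-.195])+u*d),.012],np.radians(46.2),np.radians(38)); print(d,rel(p,R,s))
E
```

```text
8.075 [ 0.5553719  -0.08956093  0.21974094]
8.125 [ 0.55537333 -0.08956252  0.21966251]
[[ 5.548e-01 -9.120e-02  2.530e+02]
 [ 5.565e-01 -9.160e-02  1.140e+02]
 [ 5.570e-01 -9.170e-02  5.600e+01]]
[ 0.53906294 -0.10750544  0.01617115] [-1.21395473 -0.32853433 -1.68799017] [-0.12358865 -0.03412507]
0.13 [-1.0, 5.4, 9.5, 0.0, -0.1, -0.2]
0.15 [-1.0, 21.2, 21.8, 0.0, -0.1, -0.2]
0.178 [-0.9, 43.2, 39.0, 0.0, -0.1, -0.2]
```

Request:
drive_tool([
  [0,-2,3.5,0,0,0,0.18],
  [0,0,5,0,0,0,0.18],
  [0,3,7.5,0,0,0,0.18],
  [0,6,10,0,0,0,0.18],
  [0,9,12.5,0,0,0,0.18],
  [0,12,14.5,0,0,0,0.18],
  [0,15,17,0,0,0,0.18],
  [0,18,19,0,0,0,0.18],
  [0,21,21.5,0,0,0,0.18],
  [0,24,24,0,0,0,0.18],
  [0,26,25.5,0,0,0,0.18],
  [0,27,26.5,0,0,0,0.18],
])

```text
t: 9.68
eef_pos: [0.4894, -0.1602, 0.1522]
ee_rot: [2.479, -0.003, 2.376]
force: [-5.1, -4.5, 5.7]
width: 0.0359
```

```bash
python3 - <<'E'
from h import *
a,W=cam("top");c=cap(W);b,V=cam("scene");print(c[1],w2bay(c[1]));print(axis(V,c[1]));s=get_state();print(tipof(s),s["force"])
u=np.array([np.cos(np.radians(46.2)),np.sin(np.radians(46.2))])
for d in (.165,.178): 
  p,R=pose([*(np.array([.457,-.195])+u*d),.012],np.radians(46.2),np.radians(38)); print(d,rel(p,R,s))
E
```

```text
[ 0.58087699 -0.06393192  0.21975404] [-0.09434858 -0.01285578]
[[ 5.793e-01 -6.580e-02  2.790e+02]
 [ 5.822e-01 -6.610e-02  1.280e+02]
 [ 5.823e-01 -6.560e-02  5.900e+01]]
[ 0.56505669 -0.08101008  0.01193852] [-4.28871795 -4.68566714  4.16214939]
0.165 [-0.7, 6.2, 4.8, -0.0, -0.1, -0.2]
0.178 [-0.7, 16.5, 12.8, -0.0, -0.1, -0.2]
```

Request:
drive_tool([
  [0,2,1.5,0,0,0,0.18],
  [0,5,4,0,0,0,0.18],
  [0,8,6,0,0,0,0.18],
  [0,11,8.5,0,0,0,0.18],
  [0,14,10.5,0,0,0,0.18],
  [0,15.5,12,0,0,0,0.18],
  [0,16,12.5,0,0,0,0.18],
  [0,16,12.5,0,0,0,0.18],
])

```text
t: 10.78
eef_pos: [0.5034, -0.1456, 0.1523]
ee_rot: [2.479, -0.003, 2.376]
force: [-3.9, -4.1, 5.4]
width: 0.0361
```

```bash
python3 - <<'E'
from h import *
a,W=cam("top");c=cap(W);print(c[1],w2bay(c[1]));s=get_state();print(tipof(s),s["force"])
# back off 60 mm and lift, then new pose behind on bay axis
u=np.array([np.cos(np.radians(46.2)),np.sin(np.radians(46.2))]);t=tipof(s)
p,R=pose([*(t[:2]-.05*u),.03],np.radians(46.2),np.radians(38));print("back",rel(p,R,s))
b=w2bay(c[1])
for z in(.03,.012):
  p,R=pose([*bay2w(b[0]-.05,b[1]),z],PSI,np.radians(38));print("behind",z,p,rel(p,R,s))
E
```

```text
[ 0.59450049 -0.04936426  0.21949441] [-0.07859041 -0.00062891]
[ 0.5790821  -0.06633174  0.01195396] [-4.98506932 -4.03058388  4.35608328]
back [0.2, -28.3, -45.0, -0.0, -0.1, -0.2]
behind 0.03 [ 0.43692577 -0.07463193  0.17026591] [97.1, 14.9, -10.9, -0.1, -22.9, 29.1]
behind 0.012 [ 0.43692577 -0.07463193  0.15226591] [97.1, 3.8, 3.3, -0.1, -22.9, 29.1]
```

Request:
drive_tool([
  [0,-14,-22,0,0,0,0.18],
  [0,-28,-45,0,0,0,0.18],
  [0,-28,-45,0,0,0,0.18],
  [97,15,-11,0,-22.9,29.1,0.64],
  [97,15,-11,0,-22.9,29.1,0.64],
  [97,15,-11,0,-22.9,29.1,0.64],
  [97,15,-11,0,-22.9,29.1,0.64],
  [97,15,-11,0,-22.9,29.1,0.64],
  [97,15,-11,0,-22.9,29.1,0.64],
  [97,15,-11,0,-22.9,29.1,0.64],
])

```text
t: 12.08
eef_pos: [0.4374, -0.0746, 0.1703]
ee_rot: [2.48, -0.001, 1.729]
force: [-0.2, 0.3, 0.7]
width: 0.0159
```

```bash
python3 - <<'E'
from h import *
a,W=cam("top");c=cap(W);b=w2bay(c[1]);print(c[1],b);s=get_state();t=tipof(s);print(s["t"],t,w2bay(t),s["force"],s["width"],s["q"])
sc,V=cam("scene")
save("m5.png",np.vstack([cv2.resize(a[140:260,190:370],None,fx=2.5,fy=2.5),cv2.resize(sc[130:250,200:380],None,fx=2.5,fy=2.5)]))
for dx in(-.05,-.033,.0,.03,.047):
  p,R=pose([*bay2w(b[0]+dx,b[1]+.0003),.012],PSI,np.radians(38));print(dx,rel(p,R,s))
E
```

```text
[ 0.4502043  -0.07754512  0.21653586] [-0.22552837 -0.00560775]
12.125 [ 0.54542779 -0.05737077  0.02992819] [-0.12831179 -0.00076469] [-0.05875575 -0.63054815 -0.60495854] 0.01587025698480761 [ 0.02758764  0.22497182 -0.63652241 -1.00454513 -0.09577624 -0.46568117]
-0.05 [-4.7, -127.3, -76.4, -0.1, -0.0, -0.1]
-0.033 [-4.6, -113.9, -65.9, -0.1, -0.0, -0.1]
0.0 [-4.6, -87.9, -45.6, -0.1, -0.0, -0.1]
0.03 [-4.6, -64.2, -27.2, -0.1, -0.0, -0.1]
0.047 [-4.6, -50.8, -16.7, -0.1, -0.0, -0.1]
```

View pics/m5.png

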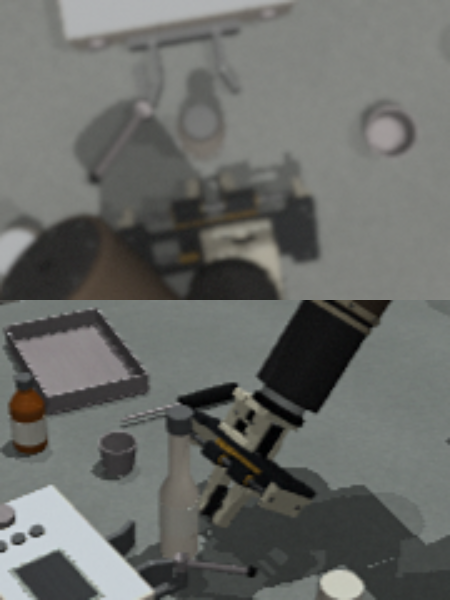

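The picture shows the gripper squared up behind the bottle, which still stands in front of the mouth with the bar clear to the left. My cap finder locked onto the gripper, so I'm restricting it.

```bash
sed -i 's/W\[...,0\]>.42/W[...,0]>.56/' h.py; python3 - <<'E'
from h import *
a,W=cam("top");c=cap(W);b=w2bay(c[1]);print(c,b);s=get_state();t=tipof(s);print(s["t"],w2bay(t))
for dx in(-.05,-.038,.0,.03,.047):
  p,R=pose([*bay2w(b[0]+dx,b[1]+.0003),.012],PSI,np.radians(38));print(dx,rel(p,R,s))
E
```

```text
(159, array([ 0.59453466, -0.04938056,  0.21960069]), array([ 0.58022649, -0.06444523,  0.20607684]), array([ 0.60947926, -0.03517373,  0.22474257])) [-0.07855926 -0.0006504 ]
12.225 [-0.1284607 -0.0008246]
-0.05 [0.4, -11.3, 14.1, -0.1, 0.0, -0.1]
-0.038 [0.5, -1.9, 21.5, -0.1, 0.0, -0.1]
0.0 [0.5, 28.1, 44.8, -0.1, 0.0, -0.1]
0.03 [0.5, 51.8, 63.3, -0.1, 0.0, -0.1]
0.047 [0.6, 65.2, 73.7, -0.1, 0.0, -0.1]
```

Request:
drive_tool([
  [0,-11,14,0,0,0,0.64],
  [0,-11,14,0,0,0,0.64],
  [0,-3,20.5,0,0,0,0.64],
  [0,1,23.5,0,0,0,0.64],
  [0,3.5,25.5,0,0,0,0.64],
  [0,6,27.5,0,0,0,0.64],
  [0,9,30,0,0,0,0.64],
  [0,12,32.5,0,0,0,0.64],
  [0,15,34.5,0,0,0,0.64],
  [0,18,37,0,0,0,0.64],
  [0,20,38.5,0,0,0,0.64],
  [0,21,39,0,0,0,0.64],
])

```text
t: 13.72
eef_pos: [0.4761, -0.0678, 0.1522]
ee_rot: [2.481, -0.001, 1.729]
force: [-5.0, -0.4, 2.5]
width: 0.0159
```

```bash
python3 - <<'E'
from h import *
a,W=cam("top");c=cap(W);b=w2bay(c[1]);print(c[1],b);s=get_state();t=tipof(s);print(s["t"],w2bay(t),t[2],s["force"],s["q"])
for x in (-.06,-.045,-.035):
  p,R=pose([*bay2w(x,b[1]),.012],PSI,np.radians(38));print(x,rel(p,R,s))
E
```

```text
[ 0.61309284 -0.04532416  0.21937493] [-0.05959291  0.0004165 ]
13.775 [-8.90455355e-02  3.22357363e-05] 0.011707870267887832 [-4.58945654 -1.12641948  1.46675926] [ 0.01338845  0.30692322 -0.55912372 -1.06972574 -0.10260553 -0.38927928]
-0.06 [0.5, 22.6, 17.6, -0.2, -0.0, -0.1]
-0.045 [0.6, 34.5, 26.8, -0.2, -0.0, -0.1]
-0.035 [0.6, 42.4, 32.9, -0.2, -0.0, -0.1]
```

Request:
drive_tool([
  [0.5,2,1.5,0,0,0,0.64],
  [0.5,5,4,0,0,0,0.64],
  [0.5,8.5,6.5,0,0,0,0.64],
  [0.5,12,9.5,0,0,0,0.64],
  [0.5,15.5,12,0,0,0,0.64],
  [0.5,19,15,0,0,0,0.64],
  [0.5,22.5,17.5,0,0,0,0.64],
  [0.5,26,20,0,0,0,0.64],
  [0.5,29,22.5,0,0,0,0.64],
  [0.5,31.5,24.5,0,0,0,0.64],
  [0.5,33,25.5,0,0,0,0.64],
  [0.5,33.5,26,0,0,0,0.64],
])

```text
t: 15.28
eef_pos: [0.519, -0.0606, 0.1526]
ee_rot: [2.48, -0.001, 1.73]
force: [-2.4, -0.9, -1.8]
width: 0.016
```

```bash
python3 - <<'E'
from h import *
a,W=cam("top");c=cap(W);b=w2bay(c[1]);print(c[1],b);s=get_state();t=tipof(s);print(s["t"],w2bay(t),t[2],s["force"])
sc,V=cam("scene");print(axis(V,c[1]))
save("m6.png",np.vstack([cv2.resize(a[140:260,190:370],None,fx=2.5,fy=2.5),cv2.resize(sc[130:250,200:380],None,fx=2.5,fy=2.5)]))
for x in (-.035,-.03,-.025):
  p,R=pose([*bay2w(x,w2bay(t)[1]),.012],PSI,np.radians(38));print(x,rel(p,R,s))
E
```

```text
[ 0.65673091 -0.03775146  0.21945261] [-0.0153063   0.00098442]
15.325 [-0.04543505  0.00030116] 0.012217527619941493 [-2.07308784 -0.16162626 -0.66529993]
[[ 6.460e-01 -3.640e-02  3.320e+02]
 [ 6.591e-01 -3.980e-02  1.300e+02]
 [ 6.592e-01 -3.990e-02  6.900e+01]]
-0.035 [0.1, 7.9, 6.6, -0.1, -0.0, -0.0]
-0.03 [0.1, 11.8, 9.7, -0.1, -0.0, -0.0]
-0.025 [0.1, 15.8, 12.7, -0.1, -0.0, -0.0]
```

View pics/m6.png

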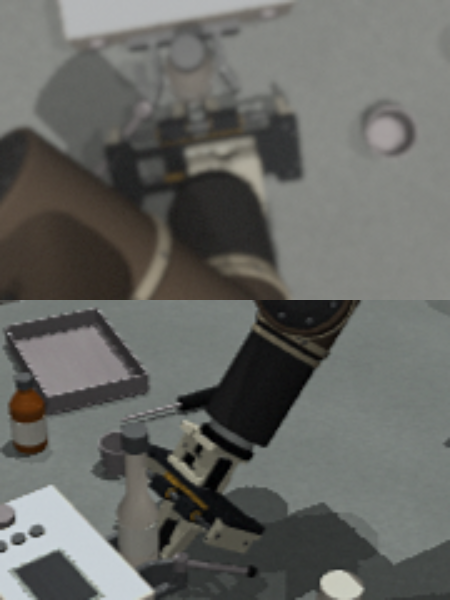

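The picture shows the bottle inside the fence, about 15 mm short of home, with the bar untouched. Now I'll creep to the back stop.

Request:
drive_tool([
  [0,1.5,1.5,0,0,0,0.64],
  [0,3.5,3,0,0,0,0.64],
  [0,5.5,4.5,0,0,0,0.64],
  [0,7.5,6,0,0,0,0.64],
  [0,9,7.5,0,0,0,0.64],
  [0,10.5,8.7,0,0,0,0.64],
  [0,11.5,9.5,0,0,0,0.64],
  [0,12,10,0,0,0,0.64],
  [0,12,10,0,0,0,0.64],
])

```text
t: 16.5
eef_pos: [0.5345, -0.0582, 0.1522]
ee_rot: [2.479, -0.001, 1.729]
force: [-4.2, -1.0, 1.3]
width: 0.0159
```

```bash
python3 - <<'E'
from h import *
a,W=cam("top");c=cap(W);b=w2bay(c[1]);print(c[1],b);s=get_state();t=tipof(s);print(s["t"],w2bay(t),t[2],s["force"])
E
```

```text
[ 0.67168344 -0.03562076  0.21937014] [-0.00020503  0.00072079]
16.55 [-0.02985513  0.00026487] 0.011799923186315814 [-3.89021417 -0.71808737  1.04606531]
```

Request:
drive_tool([
  [0,0.5,0.4,0,0,0,0.64],
  [0,1,0.8,0,0,0,0.64],
  [0,1.5,1.2,0,0,0,0.64],
  [0,1.8,1.4,0,0,0,0.64],
  [0,1.8,1.4,0,0,0,0.64],
])

```text
t: 17.18
eef_pos: [0.5365, -0.0579, 0.1521]
ee_rot: [2.48, -0.001, 1.729]
force: [-5.7, -1.4, 2.1]
width: 0.016
```

```bash
python3 - <<'E'
from h import *
a,W=cam("top");c=cap(W);b=w2bay(c[1]);print(c[1],b);s=get_state();t=tipof(s);print(s["t"],w2bay(t),t[2],s["force"])
E
```

```text
[ 0.67326655 -0.03559459  0.21932614] [0.00136227 0.00049598]
17.225 [-0.02778206  0.00020801] 0.011689692339185459 [-5.42616713 -0.9562628   2.92195041]
```

Request:
drive_tool([
  [0,0.4,0.3,0,0,0,0.64],
  [0,0.8,0.6,0,0,0,0.64],
  [0,1.2,0.9,0,0,0,0.64],
  [0,1.2,0.9,0,0,0,0.64],
])

```text
t: 17.73
eef_pos: [0.5371, -0.0578, 0.152]
ee_rot: [2.481, -0.001, 1.729]
force: [-11.4, -1.6, 7.4]
width: 0.0159
```

```bash
python3 - <<'E'
from h import *
a,W=cam("top");c=cap(W);b=w2bay(c[1]);print(c[1],b);s=get_state();t=tipof(s);print(s["t"],w2bay(t),t[2],s["force"])
x=w2bay(t)
p,R=pose([*bay2w(-.09,x[1]),.012],PSI,np.radians(38));print("back",rel(p,R,s))
p,R=pose([*bay2w(-.12,x[1]),.14],PSI,np.radians(38));print("backup",rel(p,R,s))
E
```

```text
[ 0.67326695 -0.03551036  0.21945869] [0.00137599 0.00057908]
17.775 [-0.02736902  0.00020087] 0.011451550157252771 [-11.20529877  -1.14809326   6.70639609]
back [0.0, -49.5, -38.9, -0.1, -0.0, -0.1]
backup [0.2, 5.3, -158.3, -0.1, -0.0, -0.1]
```

Home: the force rose to 11 N with the bottle stopped at bay (+1.4, +0.6) mm. Next: back off, rise and set the tool vertical for the bar.

Request:
drive_tool([
  [0,-3,-2.4,0,0,0,0.64],
  [0,-12,-9.5,0,0,0,0.64],
  [0,-30,-23.5,0,0,0,0.64],
  [0,-50,-39,0,0,0,0.64],
  [0,-50,-39,0,0,0,1],
  [0,5,-158,0,0,0,1],
  [0,5,-158,0,0,0,1],
  [0,5,-158,0,0,0,1],
  [0,5,-158,0,0,0,1],
])

```text
t: 18.9
eef_pos: [0.453, -0.0988, 0.2633]
ee_rot: [2.48, -0.024, 1.749]
force: [0.5, -2.1, 0.9]
width: 0.0004
```

```bash
python3 - <<'E'
from h import *
a,W=cam("top");c=cap(W);b=w2bay(c[1]);print(c[1],b);s=get_state();t=tipof(s);print(s["t"],w2bay(t),t[2],s["force"],s["width"],s["q"])
p,R=pose([*bay2w(-.12,.0),.14],PSI,0);print("up",rel(p,R,s))
p,R=pose([*bay2w(-.06,.124),.13],PSI,0);print("over",p,rel(p,R,s))
P=W[170:225,215:265].reshape(-1,3);P=P[(P[:,2]>.033)&(P[:,2]<.06)];i=P[:,0].argsort()[:6];print(P[i].mean(0),w2bay(P[i].mean(0)))
E
```

```text
[ 0.6730987  -0.03543942  0.21938163] [0.0012211  0.00067576]
18.95 [-0.11512013 -0.02155291] 0.12719775257866825 [-0.18196784 -1.6368847   3.23818506] 0.0002454314587604121 [ 0.20860765  0.04585078 -0.8530674  -0.10560016 -0.00579482 -1.50528093]
up [26.4, 113.9, 25.6, 38.1, -1.7, 0.5]
over [0.5931238  0.07663602 0.308     ] [149.0, 154.8, 74.4, 38.1, -1.7, 0.5]
[0.54744738 0.06497383 0.04461536] [-0.10694675  0.1197169 ]
```

Request:
drive_tool([
  [26,114,26,38,-1.7,0.5,1],
  [26,114,26,38,-1.7,0.5,1],
  [26,114,26,38,-1.7,0.5,1],
  [26,114,26,38,-1.7,0.5,1],
  [26,114,26,38,-1.7,0.5,1],
  [26,114,26,38,-1.7,0.5,1],
])

```text
t: 19.7
eef_pos: [0.5518, -0.0566, 0.3111]
ee_rot: [-3.14, 0.001, 1.73]
force: [0.2, 0.3, -0.0]
width: 0.0004
```

```bash
python3 - <<'E'
from h import *
s=get_state();t=tipof(s);print(s["t"],w2bay(t),t[2],s["force"],s["q"])
for x,y,z in [(-60,124,130),(-60,124,30)]:
  p,R=pose([*bay2w(x/1e3,y/1e3),z/1e3],PSI,0);print(rel(p,R,s))
E
```

```text
19.7 [-0.1221041  -0.00110608] 0.13314421601165058 [ 0.24920716  0.32846329 -0.02526135] [ 2.51069439e-01  2.43509654e-01 -3.82584832e-01  6.15934821e-04
 -9.46190402e-01 -1.66322397e+00]
[125.0, 61.9, 3.0, -0.1, 0.0, 0.0]
[125.1, 62.0, 103.0, -0.1, 0.0, 0.0]
```

Request:
drive_tool([
  [62,31,0,0,0,0,1],
  [125,62,0,0,0,0,1],
  [125,62,3,0,0,0,1],
  [125,62,40,0,0,0,1],
  [125,62,75,0,0,0,1],
  [125,62,102,0,0,0,1],
  [125,62,102,0,0,0,1],
  [125,62,102,0,0,0,1],
])

```text
t: 20.7
eef_pos: [0.593, 0.0761, 0.2103]
ee_rot: [-3.139, 0.001, 1.73]
force: [-0.1, 0.4, 0.5]
width: 0.0001
```

```bash
python3 - <<'E'
from h import *
a,W=cam("top");c=cap(W);print(w2bay(c[1]))
s=get_state();t=tipof(s);print(s["t"],w2bay(t),t[2],s["force"])
sc,V=cam("scene")
save("m7.png",np.vstack([cv2.resize(a[120:240,190:370],None,fx=2.5,fy=2.5),cv2.resize(sc[150:270,200:380],None,fx=2.5,fy=2.5)]))
E
```

```text
[0.00136773 0.00076818]
20.75 [-0.06029804  0.12353717] 0.03267568622567987 [-0.25125878  0.14326929  0.57245343]
```

View pics/m7.png

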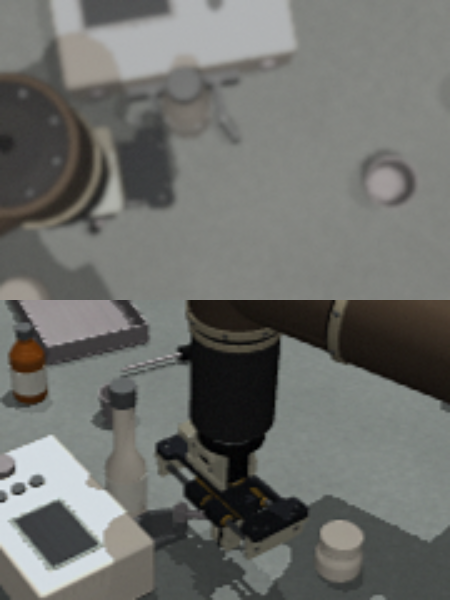

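The picture shows the closed fingers down between the bar and the pump, left of the hinge, with the body clear of the bottle. Now I'll sweep the bar.

Request:
drive_tool([
  [-7,-10,2,0,0,0,1],
  [-14,-20,2,0,0,0,1],
  [-21,-30,2,0,0,0,1],
  [-31,-37,2,0,0,0,1],
  [-41,-42,2,0,0,0,1],
  [-51,-46,2,0,0,0,1],
  [-61,-48,2,0,0,0,1],
  [-72,-48,2,0,0,0,1],
  [-84,-45,2,0,0,0,1],
  [-94,-40,2,0,0,0,1],
  [-104,-34,2,0,0,0,1],
  [-107,-32,2,0,0,0,1],
])

```text
t: 22.3
eef_pos: [0.5785, -0.0351, 0.2071]
ee_rot: [-3.137, 0.001, 1.729]
force: [-0.5, 0.5, 0.3]
width: 0.0003
```

```bash
python3 - <<'E'
from h import *
a,W=cam("top");c=cap(W);print(w2bay(c[1]))
s=get_state();t=tipof(s);print(s["t"],w2bay(t),t[2],s["force"])
sc,V=cam("scene")
save("m8.png",np.vstack([cv2.resize(a[120:240,190:370],None,fx=2.5,fy=2.5),cv2.resize(sc[150:270,200:380],None,fx=2.5,fy=2.5)]))
p,R=pose([*bay2w(-.14,.03),.034],PSI,np.radians(0));print("back",rel(p,R,s))
for x in (-.14,):
  for z in (.1,.034):
    p,R=pose([*bay2w(x,-.005),z],PSI,np.radians(38));print("tilt",z,rel(p,R,s))
E
```

```text
[ 0.00434718 -0.00021247]
22.35 [-0.09292888  0.01575813] 0.02909851373945299 [ 0.20836452 -0.15639465 -0.09176067]
back [14.0, -47.9, -4.7, -0.3, 0.1, -0.0]
tilt 0.1 [-21.1, -157.6, -32.4, -38.3, 0.1, -0.0]
tilt 0.034 [-21.0, -157.3, 33.6, -38.3, 0.1, -0.0]
```

View pics/m8.png

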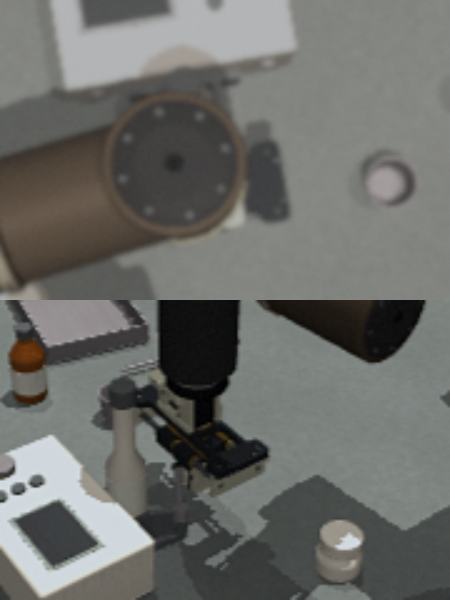

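The picture shows the arm over the bar, with the bar pushed round to near the mouth. I'll back off and take a 25° tilt, which leaves ample clearance to the bottle, for the last part.

Request:
drive_tool([
  [0,-10,-5,0,0,0,1],
  [7,-30,-5,0,0,0,1],
  [0,-50,-5,0,0,0,1],
  [0,-50,-5,0,0,0,1],
  [0,-50,-5,0,0,0,1],
])

```text
t: 23.02
eef_pos: [0.5288, -0.0421, 0.2132]
ee_rot: [-3.138, 0.001, 1.73]
force: [0.2, 0.0, 0.7]
width: 0.0004
```

```bash
python3 - <<'E'
from h import *
a,W=cam("top");c=cap(W);print(c,w2bay(c[1]))
P=W[140:225,215:300].reshape(-1,3);P=P[(P[:,2]>.036)&(P[:,2]<.056)];B=np.array([w2bay(p) for p in P]);B=B[(B[:,0]<-38)|(B[:,0]<-.038)];print(np.round(B[np.argsort(B[:,0])][::5]*1000).tolist())
s=get_state();t=tipof(s);print(s["t"],w2bay(t),t[2],s["force"],s["q"])
for x in (-.14,-.1,-.07,-.055):
    p,R=pose([*bay2w(x,-.008),.036],PSI,np.radians(25));print(x,rel(p,R,s))
E
```

```text
(165, array([ 0.67309618, -0.03539033,  0.21941211]), array([ 0.65847209, -0.04986741,  0.20519109]), array([ 0.68798622, -0.02069212,  0.22517298])) [0.00122638 0.00072464]
[[-54.0, 43.0], [-52.0, 42.0], [-50.0, 50.0], [-50.0, 37.0], [-48.0, 52.0], [-47.0, 42.0], [-46.0, 51.0], [-44.0, 62.0], [-42.0, 54.0], [-41.0, 64.0], [-38.0, 61.0]]
23.075 [-0.14267927  0.01677671] 0.034995164101548126 [-0.99902535 -0.132431   -0.05123432] [ 2.90651190e-01  3.32937368e-01 -5.37685027e-01  7.99623383e-04
 -7.03571149e-01 -1.70272673e+00]
-0.14 [-24.9, -73.1, 15.9, -25.2, 0.0, 0.0]
-0.1 [-24.9, -33.1, 15.8, -25.2, 0.0, 0.0]
-0.07 [-24.9, -3.1, 15.7, -25.2, 0.0, 0.0]
-0.055 [-24.9, 11.9, 15.7, -25.2, 0.0, 0.0]
```

Request:
drive_tool([
  [-25,-73,16,-25,0,0,1],
  [-25,-73,16,-25,0,0,1],
  [-25,-73,16,-25,0,0,1],
  [-25,-65,16,-25,0,0,1],
  [-25,-52,16,-25,0,0,1],
  [-25,-40,16,-25,0,0,1],
  [-25,-30,16,-25,0,0,1],
  [-25,-20,16,-25,0,0,1],
  [-25,-12,16,-25,0,0,1],
  [-25,-5,16,-25,0,0,1],
  [-25,0,16,-25,0,0,1],
  [-25,3,16,-25,0,0,1],
])

```text
t: 24.58
eef_pos: [0.5369, -0.0674, 0.1984]
ee_rot: [2.718, -0.019, 1.738]
force: [-0.5, -0.0, 0.5]
width: 0.0006
```

```bash
python3 - <<'E'
from h import *
a,W=cam("top");c=cap(W);print(len(c),c[0],w2bay(c[1]))
s=get_state();t=tipof(s);print(s["t"],w2bay(t),t[2],s["force"],s["q"])
for x in (-.057,-.052):
    p,R=pose([*bay2w(x,-.008),.036],PSI,np.radians(25));print(x,rel(p,R,s))
sc,V=cam("scene")
save("m9.png",np.vstack([cv2.resize(a[120:240,190:370],None,fx=2.5,fy=2.5),cv2.resize(sc[150:270,200:380],None,fx=2.5,fy=2.5)]))
E
```

```text
4 165 [0.00123794 0.00068134]
24.625 [-0.06476524 -0.00563926] 0.0363086539402494 [ 0.09502537 -0.01603097 -0.22104544] [ 0.23669294  0.29772429 -0.7804188   0.16851099 -0.06910468 -1.80946107]
-0.057 [1.2, 4.8, 3.5, -0.7, -1.2, 0.0]
-0.052 [1.2, 9.3, 5.5, -0.7, -1.2, 0.0]
```

View pics/m9.png

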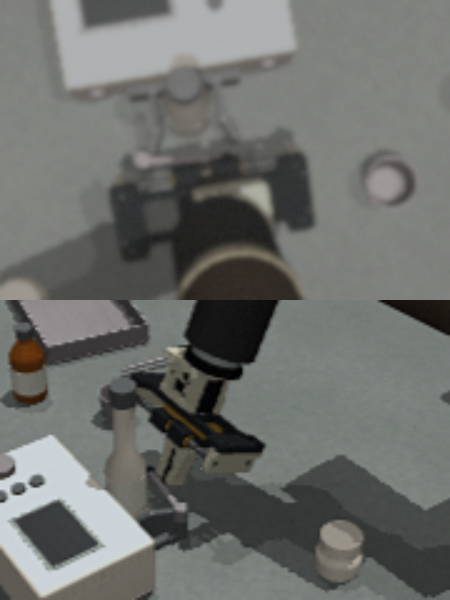

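The picture shows the bar almost across the mouth and the bottle unmoved. I'll ease on until the stop is felt.

Request:
drive_tool([
  [0,2,1,0,0,0,1],
  [0,4,2,0,0,0,1],
  [0,6,3,0,0,0,1],
  [0,7,3.5,0,0,0,1],
  [0,8,4,0,0,0,1],
  [0,8,4,0,0,0,1],
])

```text
t: 25.42
eef_pos: [0.5456, -0.0659, 0.1981]
ee_rot: [2.718, -0.019, 1.738]
force: [-1.3, -0.8, 0.1]
width: 0.0007
```

```bash
python3 - <<'E'
from h import *
a,W=cam("top");c=cap(W);print(c[0],w2bay(c[1]))
s=get_state();t=tipof(s);print(s["t"],w2bay(t),t[2],s["force"],s["q"][4])
P=W[140:225,215:300].reshape(-1,3);P=P[(P[:,2]>.036)&(P[:,2]<.056)];B=np.array([w2bay(p) for p in P]);B=B[(B[:,0]<-.037)];print(np.round(B[np.argsort(B[:,1])][::4]*1000).tolist())
E
```

```text
163 [0.00141829 0.00069566]
25.475 [-0.05633651 -0.00551045] 0.03584846910051179 [ 0.17905245 -0.75163666  0.40333848] -0.08800061567876728
[[-39.0, -37.0], [-39.0, -32.0], [-39.0, -26.0], [-41.0, -21.0], [-41.0, -15.0], [-45.0, -9.0], [-42.0, -7.0], [-39.0, -5.0], [-39.0, -3.0], [-40.0, 3.0], [-42.0, 9.0], [-41.0, 14.0], [-43.0, 19.0], [-42.0, 25.0], [-41.0, 30.0], [-40.0, 32.0], [-40.0, 35.0], [-42.0, 38.0], [-44.0, 41.0], [-44.0, 43.0], [-43.0, 46.0], [-44.0, 49.0], [-40.0, 51.0], [-37.0, 53.0], [-45.0, 54.0], [-42.0, 56.0], [-39.0, 58.0], [-49.0, 60.0], [-46.0, 62.0]]
```

Request:
drive_tool([
  [0,1,0.5,0,0,0,1],
  [0,2,1,0,0,0,1],
  [0,2.8,1.3,0,0,0,1],
  [0,2.8,1.3,0,0,0,1],
])

```text
t: 25.98
eef_pos: [0.5475, -0.0657, 0.1976]
ee_rot: [2.72, -0.019, 1.738]
force: [-6.0, -1.2, 3.0]
width: 0.0005
```

The stop is felt at 6 N, so I'm retreating along −x.

Request:
drive_tool([
  [0,-4,-2,0,0,0,1],
  [0,-20,-10,0,0,0,1],
  [0,-60,-28,0,0,0,1],
  [0,-60,-28,0,0,0,1],
  [0,-60,-28,0,0,0,1],
  [0,-60,-28,0,0,0,1],
])

```text
t: 26.72
eef_pos: [0.4852, -0.0786, 0.2001]
ee_rot: [2.718, -0.024, 1.741]
force: [0.6, 0.1, 0.1]
width: 0.0007
```

```bash
python3 - <<'E'
from h import *
a,W=cam("top");c=cap(W);print(c[0],w2bay(c[1]))
s=get_state();t=tipof(s);print(s["t"],w2bay(t),t[2],s["force"])
P=W[140:225,215:300].reshape(-1,3);P=P[(P[:,2]>.04)&(P[:,2]<.056)];B=np.array([w2bay(p) for p in P]);B=B[(B[:,0]<-.037)&(B[:,0]>-.06)];print(np.round(B[np.argsort(B[:,1])][::3]*1000).tolist())
sc,V=cam("scene");print(axis(V,c[1]))
save("m10.png",np.vstack([cv2.resize(a[120:240,190:370],None,fx=2.5,fy=2.5),cv2.resize(sc[150:270,200:380],None,fx=2.5,fy=2.5)]))
E
```

```text
163 [0.00141595 0.00053072]
26.775 [-0.11823985 -0.00754075] 0.03766594449628402 [-0.72748956  0.14456862  0.06595151]
[[-39.0, -37.0], [-47.0, -36.0], [-44.0, -34.0], [-41.0, -31.0], [-38.0, -29.0], [-45.0, -28.0], [-43.0, -26.0], [-42.0, -23.0], [-42.0, -21.0], [-41.0, -18.0], [-38.0, -16.0], [-46.0, -15.0], [-43.0, -12.0], [-40.0, -10.0], [-39.0, -8.0], [-39.0, -5.0], [-38.0, -3.0], [-46.0, -1.0], [-43.0, 1.0], [-40.0, 3.0], [-39.0, 6.0], [-39.0, 8.0], [-38.0, 11.0], [-46.0, 12.0], [-43.0, 14.0], [-40.0, 16.0], [-40.0, 19.0], [-37.0, 21.0], [-45.0, 23.0], [-39.0, 27.0], [-46.0, 28.0], [-44.0, 30.0], [-40.0, 32.0], [-37.0, 35.0], [-45.0, 36.0], [-44.0, 39.0], [-44.0, 41.0], [-44.0, 44.0], [-41.0, 46.0], [-41.0, 48.0], [-38.0, 50.0], [-45.0, 52.0], [-40.0, 53.0], [-47.0, 55.0], [-42.0, 56.0], [-50.0, 58.0], [-44.0, 59.0], [-39.0, 61.0], [-46.0, 62.0]]
[[ 6.841e-01 -3.640e-02  2.790e+02]
 [ 6.759e-01 -3.660e-02  1.310e+02]
 [ 6.756e-01 -3.650e-02  6.700e+01]]
```

View pics/m10.png

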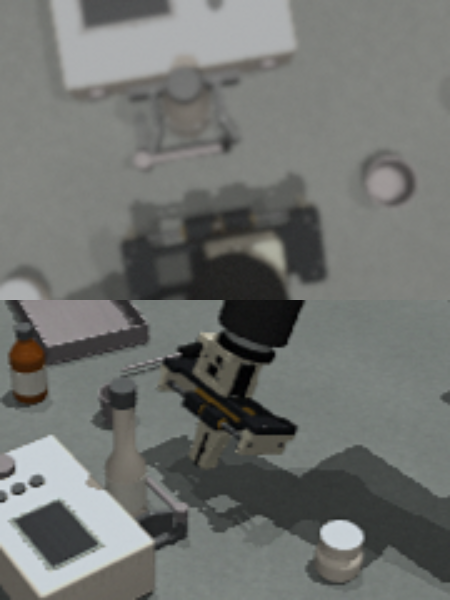

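The picture shows the bar straight across the mouth, the bottle upright behind it, and the gripper clear of everything.

```bash
python3 -c "
from station import job_done
print(job_done())"
```

```text
the job is handed in; nothing more can be done
None
```

The bottle is home in the bay with the bar shut behind it, and the job was handed in at about 27 s of the 72 s. It reports no verdict, so what follows is from my own last checks.

**What I did:** I pushed the bottle low with the two tilted fingertips, first diagonally to the mouth, then along the bay axis. I stopped when the force rose to about 11 N with the bottle no longer moving. I then swept the bar round with closed fingers, pressed it to its stop (6 N) and backed off.

**Last checks:**
- **Bottle:** its cap sits at about (+1.4, +0.5) mm in the bay frame, inside the ±9 mm and +6 mm limits.
- **Upright:** the cap and neck line up within about 0.5 mm.
- **Bar:** its centre lies about 42 mm in front of home along its whole length, so it is shut to well within 0.1 rad.
- **Robot:** the gripper is about 60 mm clear of the bar and the force reads close to zero.

**Disagreements:**
- **Rocking:** the bottle rocked by up to about 0.07 rad when I pushed at 80 mm/s. I let it settle and then pushed at 25–35 mm/s.
- **Body fit:** the circle fit to the bottle's body came out about 8 mm off once it was in the bay. The bay fence and bar were probably in that slice, so I relied on the cap and neck.
- **Bystanders:** I never touched any that I know of. The pot and gallipot look unmoved in the last picture, but I did not measure any of the bystanders again.

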